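# Gas leak check: set the selector, hold the probe on the test pad

### The arm

A 7-joint arm with a two-finger parallel gripper is mounted at the origin on the work surface. World frame = base frame: x ahead of the robot, y to its left, z up, the work surface at z = 0. Lengths are in m, angles in rad, forces in N, time in s.
With the tool pointing down it reaches from about 0.35 to 0.9 m from the base axis. Payload 8.1 kg.
Tool frame: the origin (TCP) lies midway between the tips of the shut fingers; the grasp point (between the pads) lies 19 mm behind it; z points along the fingers, y is the line along which they close (so a half turn about z gives the same grasp; the last joint's range is limited). The gripper opens to 92 mm and grips with 3 to 60 N. Pads are 19 mm wide; open, the fingers measure 130 mm over their backs; the gripper's body (75 mm by 190 mm) begins 47 mm behind the grasp point.
Start: joints at [-1.345, 0.434, 0.025, 1.573, -0.012, 1.134, -0.075], TCP at [0.202, 0.592, 0.227] pointing down, gripper open.
Joint ranges: [-2.62, 2.62], [-0.44, 2.09], [-1.27, 1.32], [0.08, 2.57], [-1.32, 4.46], [0.12, 2], [-2.74, 2.74]. Speed limits (rad/s): [2.22, 2.22, 3.01, 3.01, 3.14, 3.14, 3.14].

### API

Orientations are given as a rotation vector (axis times angle).
In Python, from bench import env, imaging gives the robot as it stands. The module is installed in compiled form; this text tells all that it offers.
- The arm moves only by the shell command python3 -m handwheel 'ROWS' [OPENING] [FORCE]. ROWS is JSON, one flat list of numbers, 4 for each row, row after row: the shift along the tool's x, y, z in units of 0.25 m (1.0 is 0.25 m), then the turn about the tool's z in units of 60 degrees (1.0 is 60 degrees). In form: [tx, ty, tz, yaw, tx, ty, tz, yaw, ...]. A call has 1 to 10 rows; each row is the pose to reach, as a shift and turn from the pose commanded when the call began, along the tool's axes at that moment; what a row does not reach only later rows make up. A row lasts 1/12 s, in which the tool goes at most 41.7 mm and 7.16 degrees, less where a joint would pass 70% of its speed; a pose out of reach is approached as far as the arm can. A call with a number of a shift or a turn outside -1 to 1 is refused whole. A call with a gripper value outside its range is refused whole. OPENING is the closure, from -1 (fully open) to 1 (shut), set as the call begins (- or left out, the last holds). The fingers move at their own pace and stop on an object; FORCE is the grip in N (left out, the last holds). Time passes only in rows, so rows that repeat a pose let the fingers close. It gives the time, the measured TCP pose, the force, the opening and the grip force at its end, in the units of the state.
- env.get_obs(): the state, without advancing time (a new reading comes with each control period).
- imaging.grab_frame(name): name is "side" or "top"; returns the picture (400x640x3 uint8, red, green, blue); there is no depth.
- imaging.camera_info(name): a dict with "vfov" (degrees; the focal length in pixels is half the picture's height over the tangent of half this angle, whatever the lens; pixels are square), "cx", "cy" (the principal point, pixels), "dist" ([k1, k2, p1, p2, k3] as OpenCV has them; the pictures are not rectified), "R" (3x3) and "t" (3): a world point X has camera coordinates R X + t. Camera axes: x right, y down, z forward; pixel columns grow to the right and rows downward; lengths in m; the calibration is good to about 2 mm. A picture is of the moment at which its call begins. camera_info takes no time and is no camera call.
- env.close_job(): hands the job in; it is judged then, once.
The state is a dict: "time_s": time; "q": joint angles; "qd": joint speeds; "joint_efforts": joint torques, N m; "eef_pos": TCP position; "ee_rot": TCP orientation; "contact_force": force on the tool from outside, world axes, zero at the start; "torque": the same for the moment, N m; "finger_gap": finger opening in m; "finger_force": force on a finger pad.
Only numpy, scipy, OpenCV 4.12 (cv2) and the standard library are available. Lean on these libraries where they do the work, as an engineer would, in place of code of your own. Each camera call takes 0.05 s, during which the arm holds its last target. There are 200 camera calls.

### The job

Set the gas selector to its test position: press its sprung knob down, turn it clockwise from the grey dot to the green dot and let it spring fully back up. Then take the yellow leak-detector probe from its stand and hold its red tip on the black dot of the green-ringed pad, the probe square to the sloping face, pressed so gently that the sprung tip goes in about half of its travel. Finish while holding it there; keep the probe off the orange-ringed pad, never press hard on the pad, and leave the other things on the bench where they are.

Things in the scene. Friction and masses are not known exactly. Their poses are not given: they have to be found in the camera images.
- selector_box: gas selector: white box 120 x 120 x 45 mm fixed to the bench; origin centre of its underside, z up. The knob stands in the middle of its top; 45 mm from the centre are a grey dot (towards the box's -x) and a green dot 60 degrees clockwise of it seen from above. Two brass stubs stick out 25 mm from its +x side.
- knob_grip (a point): on the knob's axis, where to grip; turns with the knob: z up, x along its wing. The knob: grey disc 54 mm across, 12 mm thick, on it a black upright wing 50 mm long (x), 14 mm thick (y), 26 mm high, with a white pointer line on its -x half. The point is 6 mm below the wing's top, 20 mm above the disc; 87 mm above the bench with the knob up.
- knob_press (a joint): how far the knob is pressed down, m: 0 up, 0.008 fully down. A spring pushes it up (2.3 N at the top, 5.9 N fully down). Up, the knob is locked against turning; pressed 0.006 or more it turns freely. Between the two dots it stays caught down (about 0.005) if let go; near either dot it springs up.
- knob_turn (a joint): angle of the knob, rad, growing clockwise seen from above: about 0 at the grey dot (start), 1.05 at the green dot; stops at -0.05 and 1.10. It springs up and locks from about 0.94 on, with some 0.1 of play.
- stand: fixed grey block 70 x 70 mm, 85 mm high (with a black foot 100 mm square and 12 mm high), with an upright hole 17 mm wide in the middle of its top, right through; the probe hangs in it; origin centre of its underside, z up.
- probe: loose yellow probe, 0.1 to 0.2 kg, tip down in the stand. Origin: centre of the handle's underside (it rests on the stand's top); z runs up the handle, away from the tip. Handle 22 x 22 mm (sides along x and y), 80 mm long: grip two flat sides at about z 52 mm. Below: steel nozzle 12 mm across to z -45 mm, then the red sprung tip, 8 mm across, its free end at z -67 mm.
- probe_tip (a point): centre of the flat end of the red tip, moving with the tip; z as the probe's z (away from the tip's end).
- tip (a joint): how far the red tip is pushed into the probe, m: 0 free, 0.012 at its stop; its spring gives 0.8 N at 0, 3.2 N at 0.006, 5.6 N at 0.012.
- green_pad: green-ringed test pad: round steel face 52 mm across on a fixed aluminium block 80 x 75 x 45 mm; on it a green ring, a white disc 26 mm across and a black dot 8 mm across. Origin: centre of the dot on the face, 70 mm above the bench; z points straight out of the face, which slopes 20 degrees (0.35 rad) down towards the block's -x, roughly to the robot.
- orange_pad: the same with an orange ring, on a second such block: not to be touched with the probe. Origin and axes as for the green one. The two blocks may stand either way round.
- wrench: loose wrench, 160 mm long, lying on the bench; origin under its middle
- amber_bottle: loose amber bottle, 60 mm across, 100 mm high; origin centre of its underside
- septa_jar: loose clear jar with blue cap, 52 mm across, 60 mm high; origin centre of its underside
- ferrule_tin: loose flat steel tin, 60 mm across, 22 mm high; origin centre of its underside
- mouse: loose black computer mouse, 60 mm across, 30 mm high; origin centre of its underside
- vial_box: loose cardboard box 90 x 70 x 45 mm; origin centre of its underside
Not all that is in view belongs to the job. There is more than one size of the probe; the one meant has the size given above.

How it is judged:
By the outcome, as a careful person would: the job done as asked, in the order asked, and still so for the second after the job is handed in, while the arm keeps its last pose, push and grip.
It also fails if it takes over 58 s, if anything falls off the work surface, if the arm or the gripper's body presses on something with over 40 N, if the wrist force passes 120 N, or if a joint passes its speed limit or range.

## Working session

There is one attempt and no reset: what is moved stays moved. The work goes in short steps, Python scripts to look and compute and a shell command to move; the robot and the scene stay as the last step left them, time stands still between calls to the robot, and variables do not carry over. Pictures are saved under pics/ and viewed, at most 10 in all, crops included, and the job is handed in when it is done.

```bash
mkdir -p pics; python3 - <<'E'
from bench import env, imaging
import cv2, numpy as np
for n in("side","top"):
    im=imaging.grab_frame(n); cv2.imwrite(f"pics/{n}0.png",im[:,:,::-1]); c=imaging.camera_info(n); print(n,c)
o=env.get_obs(); print({k:np.round(v,3) for k,v in o.items()})
E
```

```text
side {'vfov': 43.56979062388488, 'cx': 314.6169626143067, 'cy': 196.93585649222848, 'dist': array([-0.07917741,  0.        ,  0.        ,  0.        ,  0.        ]), 'R': array([[-0.99858704, -0.05091809,  0.01520755],
       [-0.04609212,  0.68748865, -0.7247309 ],
       [ 0.02644689, -0.72440783, -0.68886418]]), 't': array([0.56890886, 0.08989494, 1.39526091])}
top {'vfov': 47.77862268360012, 'cx': 326.12965146103215, 'cy': 198.93197818329574, 'dist': array([-0.00216916,  0.        ,  0.        ,  0.        ,  0.        ]), 'R': array([[ 0.02806926, -0.99955989,  0.00959887],
       [-0.98458345, -0.02930468, -0.17244325],
       [ 0.17264864, -0.00461054, -0.98497268]]), 't': array([-0.02701612,  0.5816242 ,  1.39281483])}
{'time_s': np.float64(0.1), 'q': array([-1.345,  0.435,  0.025,  1.574, -0.012,  1.134, -0.075]), 'qd': array([-0.002, -0.002,  0.003, -0.001,  0.001, -0.   ,  0.002]), 'joint_efforts': array([ 2.0000e-03, -6.6912e+01,  9.8800e-01, -3.1515e+01, -6.0000e-02,
        3.7000e-02,  0.0000e+00]), 'eef_pos': array([0.202, 0.591, 0.226]), 'ee_rot': array([-5.140e-01, -3.099e+00,  2.000e-03]), 'contact_force': array([ 0.375,  1.304, -0.421]), 'torque': array([-0.058,  0.063,  0.037]), 'finger_force': np.float64(0.0), 'finger_gap': np.float64(0.092)}
```

View pics/side0.png

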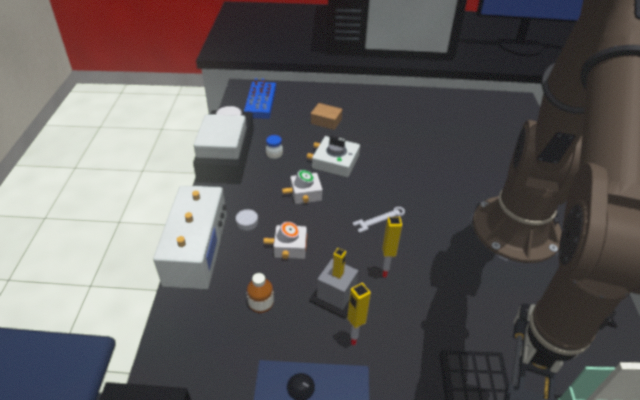

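View pics/top0.png

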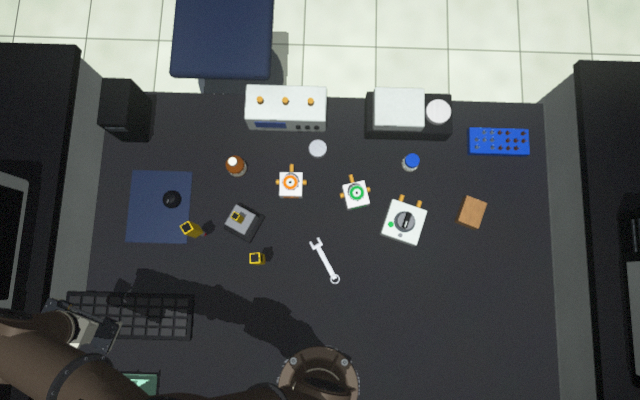

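The side view shows the selector (336,153), green pad (305,178), orange pad (290,231), the stand with its probe (338,270), and two bigger probes nearby (392,240 and 358,310). The top view shows the same things at (404,221), (356,192), (290,182) and (240,218). I'll enlarge these next.

```bash
python3 - <<'E'
import cv2
t=cv2.imread("pics/top0.png"); s=cv2.imread("pics/side0.png")
cv2.imwrite("pics/tc1.png",cv2.resize(t[160:270,330:440],None,fx=5.4,fy=5.4,interpolation=cv2.INTER_CUBIC))
a=cv2.resize(t[165:270,175:275],None,fx=4,fy=4,interpolation=cv2.INTER_CUBIC)
b=cv2.resize(s[240:345,310:410],None,fx=4,fy=4,interpolation=cv2.INTER_CUBIC)
cv2.imwrite("pics/c2.png",cv2.hconcat([a,b]))
cv2.imwrite("pics/sc1.png",cv2.resize(s[125:215,275:375],None,fx=6,fy=6,interpolation=cv2.INTER_CUBIC))
E
```

```text
(no output)
```

View pics/tc1.png

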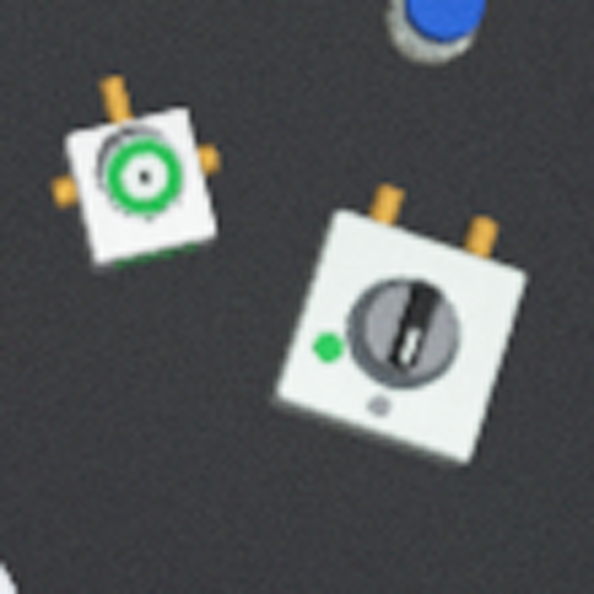

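View pics/c2.png

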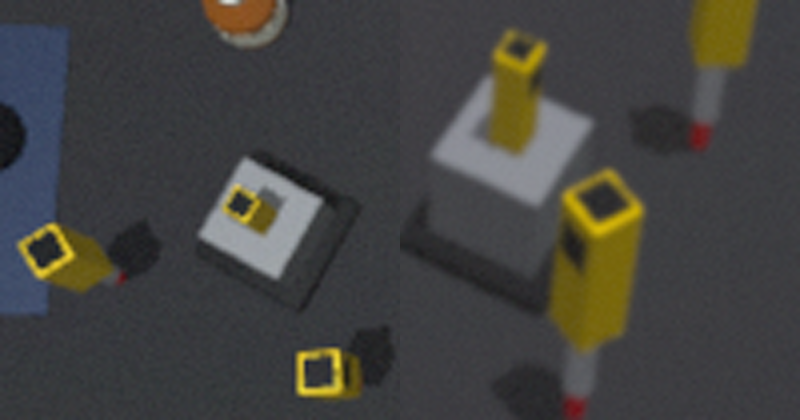

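View pics/sc1.png

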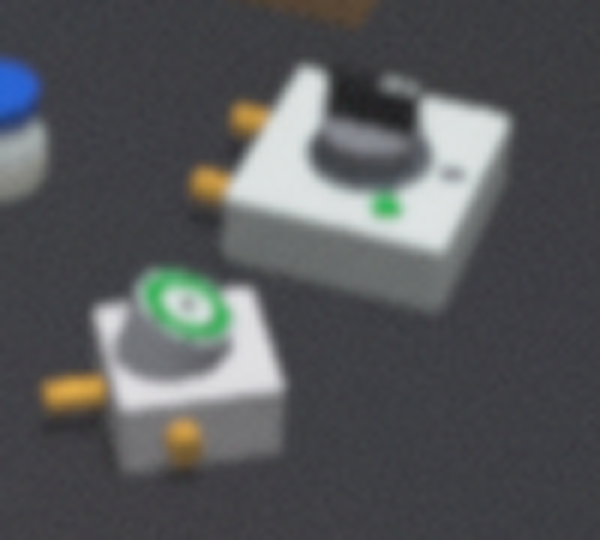

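The crops show the dots, the corners of the box and stand tops, and the probe's handle top clearly. I'll triangulate them.

```bash
cat > h.py <<'E'
import numpy as np, cv2
from bench import env, imaging
from scipy.spatial.transform import Rotation as Ro
def cam(n):
    c=imaging.camera_info(n); f=200/np.tan(np.radians(c["vfov"]/2))
    return np.array([[f,0,c["cx"]],[0,f,c["cy"]],[0,0,1]]),c["dist"],c["R"],c["t"]
C={n:cam(n) for n in("side","top")}
def und(n,p):
    K,d,R,t=C[n]; return cv2.undistortPoints(np.array(p,float).reshape(1,1,2),K,d).ravel()
def tri(top,side):
    P=[np.c_[C[n][2],C[n][3]] for n in("top","side")]
    X=cv2.triangulatePoints(*P,und("top",top).reshape(2,1),und("side",side).reshape(2,1)).ravel(); X=X[:3]/X[3]
    return X, proj("top",X)-top, proj("side",X)-side
def proj(n,X):
    K,d,R,t=C[n]; return cv2.projectPoints(np.array(X,float).reshape(-1,1,3),cv2.Rodrigues(R)[0],t,K,d)[0].reshape(-1,2).squeeze()
def plane(n,p,z):
    K,d,R,t=C[n]; r=R.T@np.r_[und(n,p),1]; o=-R.T@t; return o+r*(z-o[2])/r[2]
def pose():
    o=env.get_obs(); return o["eef_pos"],Ro.from_rotvec(o["ee_rot"]).as_matrix(),o
E
python3 - <<'E'
from h import *
np.set_printoptions(precision=4,suppress=True)
T=lambda u,v,f,x,y:np.array([x+(u+.5)/f-.5,y+(v+.5)/f-.5])
t1=lambda u,v:T(u,v,5.4,330,160); s1=lambda u,v:T(u,v,6,275,125)
t2=lambda u,v:T(u,v,4,175,165); s2=lambda u,v:T(u-400,v,4,310,240)
L={"gdot":(t1(144,177),s1(188,303)),"A":(t1(335,212),s1(225,198)),"B":(t1(525,270),s1(300,65)),"C":(t1(467,463),s1(512,118)),"D":(t1(277,396),s1(440,250)),
"grey":(t1(379,406),s1(453,173)),"green":(t1(328,347),s1(386,206)),"wing":(t1(412,325),s1(377,85)),
"ptop":(t2(241,204),s2(520,47)),"s1":(t2(247,157),s2(432,155)),"s2":(t2(323,200),s2(490,75)),"s3":(t2(277,278),s2(594,122)),"s4":(t2(198,235),s2(540,207))}
for k,(a,b) in L.items():
    X,ea,eb=tri(a,b); print(k,X,ea.round(1),eb.round(1), plane("top",a,{"ptop":.165}.get(k,.085 if k[0]=="s" else .045)))
for k in ("gdot",): print(plane("top",L[k][0],.07),plane("side",L[k][1],.07))
# green block corners from top at z=.045
for p in ((67,130),(187,108),(216,240),(97,265)): print("gb",plane("top",t1(*p),.045))
for p in ((103,80),(413,280)): print("stub/wingend",plane("top",t1(*p),.093))
for p in ((240,186),(260,205),(241,222),(222,204)): print("pc",plane("top",t2(*p),.165))
p,R,o=pose();print(p,R)
E
```

```text
gdot [ 0.6016 -0.1045  0.0734] [-0.   0.1] [-0.1 -0. ] [ 0.6075 -0.1066  0.045 ]
A [ 0.5896 -0.2207  0.0444] [-0.   0.1] [-0.1 -0. ] [ 0.5897 -0.2207  0.045 ]
B [ 0.5563 -0.3326  0.0483] [-0.1  0.4] [-0.4 -0.1] [ 0.5581 -0.3336  0.045 ]
C [ 0.442  -0.2983  0.0449] [-0.1  0.3] [-0.3 -0.1] [ 0.4429 -0.2984  0.045 ]
D [ 0.479  -0.187   0.0443] [ 0. -0.] [0. 0.] [ 0.4789 -0.1869  0.045 ]
grey [ 0.4736 -0.2463  0.0472] [-0.1  0.3] [-0.3 -0.1] [ 0.4748 -0.2469  0.045 ]
green [ 0.5076 -0.2163  0.0476] [-0.   0.2] [-0.2 -0.1] [ 0.5087 -0.2168  0.045 ]
wing [ 0.5155 -0.2572  0.0936] [-0.1  0.4] [-0.4 -0.1] [ 0.5233 -0.2664  0.045 ]
ptop [0.5041 0.2546 0.1669] [-0.   0.1] [-0.2 -0. ] [0.5048 0.2549 0.165 ]
s1 [0.5514 0.2687 0.0838] [-0.1  0.3] [-0.5 -0.1] [0.5523 0.2684 0.085 ]
s2 [0.5193 0.2077 0.0848] [-0.1  0.3] [-0.4 -0.1] [0.5203 0.2076 0.085 ]
s3 [0.4576 0.2397 0.085 ] [-0.1  0.4] [-0.6 -0.1] [0.4589 0.2395 0.085 ]
s4 [0.4889 0.3025 0.085 ] [-0.1  0.5] [-0.6 -0.1] [0.4903 0.3023 0.085 ]
[ 0.6027 -0.1048  0.07  ] [ 0.6014 -0.1082  0.07  ]
gb [ 0.6347 -0.0601  0.045 ]
gb [ 0.6503 -0.1317  0.045 ]
gb [ 0.5707 -0.15    0.045 ]
gb [ 0.5536 -0.0796  0.045 ]
stub/wingend [ 0.6548 -0.0784  0.093 ]
stub/wingend [ 0.5428 -0.2582  0.093 ]
pc [0.518  0.2564 0.165 ]
pc [0.5045 0.241  0.165 ]
pc [0.4916 0.2541 0.165 ]
pc [0.5044 0.2687 0.165 ]
[0.2017 0.5911 0.226 ] [[-0.9464  0.323  -0.0003]
 [ 0.323   0.9464 -0.0013]
 [-0.0001 -0.0014 -1.    ]]
```

Box centre is about (0.517, -0.260) with yaw -16.9°. The probe is at (0.504, 0.255), with its sides at about 47°. The green dot is at (0.602, -0.105, 0.072), block yaw about 13°. I'll go to the knob first, travelling high.

```bash
cat > go.py <<'E'
# usage: go.py x y z xangle_deg : shift in tool units from present pose
import sys; from h import *
p,R,o=pose(); x,y,z,a=map(float,sys.argv[1:])
d=R.T@(np.array([x,y,z])-p)/.25
cur=np.degrees(np.arctan2(R[1,0],R[0,0])); yaw=((cur-a+180)%360-180)/60
print("t",round(o["time_s"],2),"pos",p.round(4),"xang",cur.round(2),"q7",o["q"][6].round(2),"F",o["contact_force"].round(2),"gap",round(o["finger_gap"],4),"-> shift",d.round(3),"yaw",round(yaw,3))
E
python3 -m handwheel '[-0.2,-0.15,-0.2,0, -0.5,-0.4,-0.4,0, -0.9,-0.7,-0.4,0, -0.9,-0.8,-0.4,0, -0.9,-0.9,-0.4,0, -0.9,-0.9,-0.4,0, -0.9,-0.9,-0.4,0, -0.9,-0.9,-0.4,0]' -1 40; python3 go.py 0.517 -0.2597 0.15 163.1
```

```text
time_s: 0.77
eef_pos: [0.3399, 0.3098, 0.3256]
ee_rot: [-0.514, -3.099, 0.0]
contact_force: [0.3, 0.5, -0.2]
finger_gap: 0.0915
finger_force: 0.0
t 0.77 pos [0.3399 0.3098 0.3256] xang 161.15 q7 0.4 F [ 0.27  0.52 -0.2 ] gap 0.0915 -> shift [-1.406 -1.927  0.702] yaw -0.032
```

```bash
python3 -m handwheel '[-0.7,-0.97,0,-0.03, -0.7,-0.97,0,-0.03, -0.7,-0.97,0,-0.03, -0.7,-0.97,0,-0.03, -0.7,-0.97,0,-0.03, -0.7,-0.97,0,-0.03, -0.7,-0.97,0,-0.03, -0.7,-0.97,0,-0.03]'; python3 go.py 0.517 -0.2597 0.15 163.1
```

```text
time_s: 1.43
eef_pos: [0.4279, 0.019, 0.3257]
ee_rot: [0.478, 3.104, -0.002]
contact_force: [-0.5, -0.1, 0.1]
finger_gap: 0.0921
finger_force: 0.0
t 1.43 pos [0.4279 0.019  0.3257] xang 162.49 q7 1.11 F [-0.46 -0.13  0.05] gap 0.0921 -> shift [-0.674 -0.955  0.705] yaw -0.01
```

```bash
python3 -m handwheel '[-0.68,-0.96,0.3,-0.01, -0.68,-0.96,0.3,-0.01, -0.68,-0.96,0.3,-0.01, -0.68,-0.96,0.3,-0.01, -0.68,-0.96,0.3,-0.01, -0.68,-0.96,0.5,-0.01, -0.68,-0.96,0.7,-0.01, -0.68,-0.96,0.7,-0.01, -0.68,-0.96,0.7,-0.01, -0.68,-0.96,0.7,-0.01]'; python3 go.py 0.517 -0.2597 0.071 163.1
```

```text
time_s: 2.27
eef_pos: [0.5164, -0.2551, 0.1449]
ee_rot: [-0.453, -3.101, 0.001]
contact_force: [-1.0, 0.4, -0.2]
finger_gap: 0.0921
finger_force: 0.0
t 2.27 pos [ 0.5164 -0.2551  0.1449] xang 163.36 q7 1.98 F [-1.    0.38 -0.22] gap 0.0921 -> shift [-0.01  -0.016  0.296] yaw 0.004
```

```bash
python3 -m handwheel '[0,0,0.1,0, -0.01,-0.01,0.2,0, -0.01,-0.015,0.27,0, -0.01,-0.015,0.29,0, -0.01,-0.015,0.29,0, -0.01,-0.015,0.29,0, -0.01,-0.015,0.29,0]'; python3 go.py 0.517 -0.2597 0.071 163.1
```

```text
time_s: 2.85
eef_pos: [0.5215, -0.2576, 0.0795]
ee_rot: [0.448, 3.107, -0.0]
contact_force: [-0.6, -0.4, 0.4]
finger_gap: 0.0921
finger_force: 0.0
t 2.85 pos [ 0.5215 -0.2576  0.0795] xang 163.58 q7 2.04 F [-0.64 -0.43  0.4 ] gap 0.0921 -> shift [ 0.015 -0.013  0.034] yaw 0.008
```

```bash
python3 -m handwheel '[0,0,0,0, 0,0,0,0, 0,0,0,0, 0,0,0,0, 0,0,0,0, 0,0,0,0, 0,0,0,0, 0,0,0,0]' 1 30; python3 go.py 0.517 -0.2597 0.071 163.1; python3 - <<'E'
from h import *
a=imaging.grab_frame("top")[160:270,345:455,::-1]; b=imaging.grab_frame("side")[95:205,290:400,::-1]
cv2.imwrite("pics/k1.png",cv2.resize(cv2.hconcat([a,b]),None,fx=3.6,fy=3.6,interpolation=cv2.INTER_CUBIC))
E
```

```text
time_s: 3.52
eef_pos: [0.5205, -0.2576, 0.0779]
ee_rot: [-0.449, -3.109, -0.0]
contact_force: [-0.1, 0.5, -0.8]
finger_gap: 0.043
finger_force: 0.0
t 3.52 pos [ 0.5205 -0.2576  0.0779] xang 163.55 q7 2.05 F [-0.15  0.54 -0.79] gap 0.043 -> shift [ 0.011 -0.012  0.027] yaw 0.008
```

View pics/k1.png

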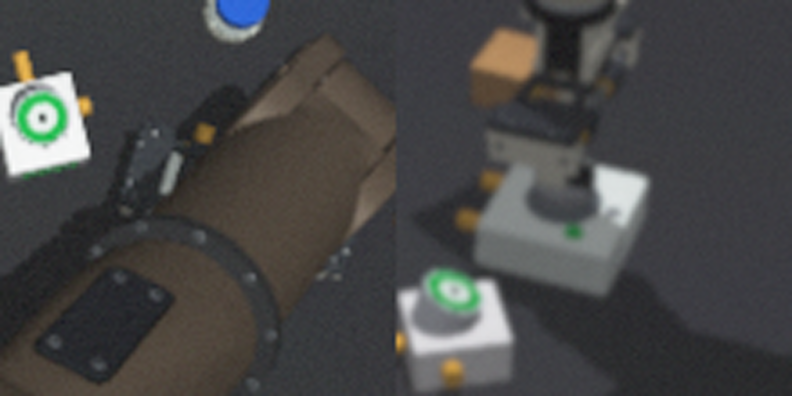

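The left half (top view) shows the arm hiding the knob. The right half (side view) shows the gripper straddling the knob at (570,190), with the fingers still closing. The tool is too high to grip, so I'll lower it a little while the fingers close.

```bash
python3 -m handwheel '[0.01,-0.01,0.025,0, 0.01,-0.01,0.025,0, 0.01,-0.01,0.025,0]' -0.2; python3 go.py 0.517 -0.2597 0.071 163.1
```

```text
time_s: 3.87
eef_pos: [0.5168, -0.2594, 0.0711]
ee_rot: [-0.45, -3.108, -0.0]
contact_force: [0.4, -0.5, 1.3]
finger_gap: 0.0504
finger_force: 0.0
t 3.87 pos [ 0.5168 -0.2594  0.0711] xang 163.53 q7 2.06 F [ 0.43 -0.47  1.31] gap 0.0504 -> shift [-0.001 -0.001  0.001] yaw 0.007
```

```bash
python3 -m handwheel '[0,0,0,0, 0,0,0,0, 0,0,0,0, 0,0,0,0, 0,0,0,0, 0,0,0,0, 0,0,0,0, 0,0,0,0]' 1 30; python3 go.py 0.517 -0.2597 0.071 163.1
```

```text
time_s: 4.53
eef_pos: [0.5175, -0.2598, 0.0718]
ee_rot: [0.45, 3.109, -0.001]
contact_force: [-0.3, -1.9, -0.4]
finger_gap: 0.014
finger_force: 29.9
t 4.53 pos [ 0.5175 -0.2598  0.0718] xang 163.54 q7 2.06 F [-0.3  -1.89 -0.43] gap 0.014 -> shift [ 0.002 -0.     0.003] yaw 0.007
```

```bash
python3 -m handwheel '[0,0,0.015,0, 0,0,0.03,0, 0,0,0.033,0, 0,0,0.033,0, 0,0,0.033,0]' 1 40; python3 go.py 0.517 -0.2597 0.071 163.1
```

```text
time_s: 4.95
eef_pos: [0.5176, -0.2598, 0.0637]
ee_rot: [0.45, 3.109, -0.0]
contact_force: [-1.7, -1.4, 7.1]
finger_gap: 0.0137
finger_force: 39.9
t 4.95 pos [ 0.5176 -0.2598  0.0637] xang 163.54 q7 2.06 F [-1.73 -1.37  7.05] gap 0.0137 -> shift [ 0.002 -0.    -0.029] yaw 0.007
```

```bash
python3 -m handwheel '[0,0,0,0.1, 0,0,0,0.2, 0,0,0,0.3, 0,0,0,0.4, 0,0,0,0.5, 0,0,0,0.6, 0,0,0,0.7, 0,0,0,0.8, 0,0,0,0.9, 0,0,0,1.0]'; python3 go.py 0.517 -0.2597 0.071 103.3
```

```text
time_s: 5.78
eef_pos: [0.5172, -0.2602, 0.0637]
ee_rot: [1.95, 2.462, -0.001]
contact_force: [-3.2, -2.1, 7.4]
finger_gap: 0.014
finger_force: 39.9
t 5.78 pos [ 0.5172 -0.2602  0.0637] xang 103.23 q7 1.24 F [-3.24 -2.08  7.42] gap 0.014 -> shift [ 0.002 -0.    -0.029] yaw -0.001
```

```bash
python3 -m handwheel '[0,0,0,0, 0,0,0,0, 0,0,0,0]'; python3 go.py 0.517 -0.2597 0.071 103.3
```

```text
time_s: 6.03
eef_pos: [0.5172, -0.2602, 0.0636]
ee_rot: [1.944, 2.467, -0.001]
contact_force: [-3.3, -2.5, 8.3]
finger_gap: 0.0134
finger_force: 39.9
t 6.03 pos [ 0.5172 -0.2602  0.0636] xang 103.52 q7 1.24 F [-3.34 -2.5   8.34] gap 0.0134 -> shift [ 0.002 -0.    -0.029] yaw 0.004
```

Turned 60°. Next I'll let it rise in the grip, then open and lift.

```bash
python3 -m handwheel '[0,0,-0.02,0, 0,0,-0.034,0, 0,0,-0.034,0, 0,0,-0.034,0]'; python3 -m handwheel '[0,0,0,0, 0,0,0,0, 0,0,0,0, 0,0,0,0, 0,0,0,0, 0,0,0,0]' -1; python3 -m handwheel '[0,0,-0.15,0, 0,0,-0.3,0, 0,0,-0.45,0, 0,0.2,-0.6,0, 0,0.35,-0.7,0, 0,0.5,-0.7,0, 0,0.65,-0.7,0, 0,0.8,-0.7,0, 0,0.9,-0.7,0, 0,0.9,-0.7,0]'; python3 go.py 0.504 0.2547 0.25 137
python3 - <<'E'
from h import *
a=imaging.grab_frame("top"); b=imaging.grab_frame("side")
f=lambda i,x,y:cv2.resize(i[y:y+75,x:x+75,::-1],None,fx=5.2,fy=5.2,interpolation=cv2.INTER_CUBIC)
cv2.imwrite("pics/k2.png",cv2.hconcat([f(a,370,185),f(b,300,115)]))
E
```

```text
time_s: 6.37
eef_pos: [0.5171, -0.2601, 0.0718]
ee_rot: [1.944, 2.467, -0.002]
contact_force: [-2.1, -5.9, -1.4]
finger_gap: 0.0137
finger_force: 39.9
time_s: 6.87
eef_pos: [0.5175, -0.259, 0.0719]
ee_rot: [-1.943, -2.468, -0.0]
contact_force: [0.5, 0.5, 0.7]
finger_gap: 0.0494
finger_force: 0.0
time_s: 7.7
eef_pos: [0.742, -0.2014, 0.2443]
ee_rot: [-1.933, -2.475, -0.002]
contact_force: [0.1, 1.4, -1.4]
finger_gap: 0.0918
finger_force: 0.0
t 7.7 pos [ 0.742  -0.2014  0.2443] xang 104.02 q7 0.85 F [ 0.09  1.41 -1.43] gap 0.0918 -> shift [ 2.001 -0.482 -0.02 ] yaw -0.55
```

View pics/k2.png

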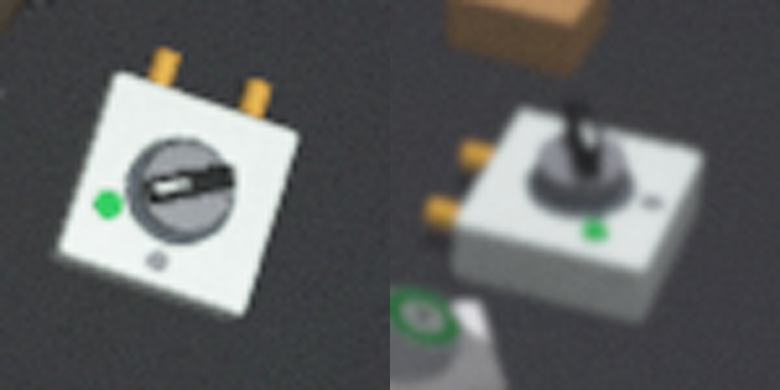

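The pointer now aims at the green dot: the wing runs from (147,190) to (233,178) in the top crop. I'll check its angle and height by projection, and find the probes again.

```bash
python3 - <<'E'
from h import *
np.set_printoptions(precision=4,suppress=True)
T=lambda u,v,f,x,y:np.array([x+(u+.5)/f-.5,y+(v+.5)/f-.5])
a=plane("top",T(147,192,5.2,370,185),.093);b=plane("top",T(234,179,5.2,370,185),.093);print(a,b,np.degrees(np.arctan2(*(a-b)[1::-1])))
c=np.array([.517,-.26]);w=np.radians(103.1);d=np.array([np.cos(w),np.sin(w)])*.025
for z in(.093,.085):
  for s in(1,-1):
    X=np.r_[c+s*d,z]; print(z,s,(proj("top",X)+.5-[370,185])*5.2-.5,(proj("side",X)+.5-[300,115])*5.2-.5+[390,0])
t2=lambda u,v:T(u,v,4,175,165); s2=lambda u,v:T(u-400,v,4,310,240)
print("d1",tri(t2(46,250),s2(603,195))[0],"d2",tri(t2(320,372),np.array([394,221]))[0])
E
```

```text
[ 0.5107 -0.2328  0.093 ] [ 0.52   -0.2845  0.093 ] 100.17643572046474
0.093 1 [151.8102 191.1205] [591.1098 148.4434]
0.093 -1 [233.8038 174.5311] [573.4454  97.9794]
0.085 1 [149.5525 192.7799] [590.465  159.3462]
0.085 -1 [231.0886 176.2812] [572.8782 108.8007]
d1 [0.4627 0.3813 0.2062] d2 [0.3833 0.1855 0.2004]
```

The wing top projects to the fully-up height (.093), so the knob is locked up at green. The decoy probes are about 0.2 m tall and clear of the gripper. On to the probe in the stand.

```bash
python3 -m handwheel '[0.15,-0.03,-0.05,-0.05, 0.35,-0.08,-0.12,-0.15, 1,-0.24,-0.12,-0.3, 1,-0.24,-0.12,-0.4, 1,-0.24,-0.12,-0.5, 1,-0.24,-0.12,-0.55, 1,-0.24,-0.12,-0.55, 1,-0.24,-0.12,-0.55, 1,-0.24,-0.12,-0.55, 1,-0.24,-0.12,-0.55]'; python3 go.py 0.504 0.2548 0.25 137
```

```text
time_s: 8.63
eef_pos: [0.6189, 0.0204, 0.2773]
ee_rot: [1.166, 2.917, -0.0]
contact_force: [0.3, -0.3, -0.9]
finger_gap: 0.0916
finger_force: 0.0
t 8.63 pos [0.6189 0.0204 0.2773] xang 136.42 q7 1.06 F [ 0.32 -0.28 -0.87] gap 0.0916 -> shift [0.979 0.362 0.109] yaw -0.01
```

```bash
python3 -m handwheel '[0.98,0.36,0.05,-0.01, 0.98,0.36,0.05,-0.01, 0.98,0.36,0.1,-0.01, 0.98,0.36,0.1,-0.01, 0.98,0.36,0.1,-0.01, 0.98,0.36,0.1,-0.01, 0.98,0.36,0.1,-0.01, 0.98,0.36,0.1,-0.01, 0.98,0.36,0.1,-0.01, 0.98,0.36,0.1,-0.01]'; python3 go.py 0.504 0.2548 0.118 137
```

```text
time_s: 9.47
eef_pos: [0.5046, 0.2536, 0.2522]
ee_rot: [1.152, 2.921, -0.001]
contact_force: [0.5, -0.8, 0.9]
finger_gap: 0.0919
finger_force: 0.0
t 9.47 pos [0.5046 0.2536 0.2522] xang 136.94 q7 0.62 F [ 0.45 -0.77  0.92] gap 0.0919 -> shift [0.006 0.002 0.537] yaw -0.001
```

```bash
python3 -m handwheel '[0,0,0.12,0, 0.005,0,0.25,0, 0.005,0,0.38,0, 0.005,0,0.48,0, 0.005,0,0.53,0, 0.005,0,0.535,0, 0.005,0,0.535,0]'; python3 -m handwheel '[0,0,0,0, 0,0,0,0, 0,0,0,0, 0,0,0,0, 0,0,0,0, 0,0,0,0, 0,0,0,0, 0,0,0,0, 0,0,0,0, 0,0,0,0]' 0.3 12; python3 go.py 0.504 0.2548 0.118 137
```

```text
time_s: 10.05
eef_pos: [0.5034, 0.2556, 0.1186]
ee_rot: [1.151, 2.923, -0.001]
contact_force: [-0.0, -0.0, 0.4]
finger_gap: 0.0916
finger_force: 0.0
time_s: 10.88
eef_pos: [0.5023, 0.2571, 0.1182]
ee_rot: [-1.147, -2.925, 0.0]
contact_force: [-0.4, 0.0, -0.6]
finger_gap: 0.033
finger_force: 0.0
t 10.88 pos [0.5023 0.2571 0.1182] xang 137.16 q7 0.74 F [-0.43  0.04 -0.63] gap 0.033 -> shift [-0.011 -0.002  0.001] yaw 0.003
```

```bash
python3 -m handwheel '[0,0,0,0, 0,0,0,0, 0,0,0,0, 0,0,0,0, 0,0,0,0]' 1 12; python3 go.py 0.504 0.2548 0.118 137
```

```text
time_s: 11.3
eef_pos: [0.5024, 0.2572, 0.1182]
ee_rot: [1.147, 2.925, 0.0]
contact_force: [-0.3, 2.0, 0.4]
finger_gap: 0.0234
finger_force: 11.6
t 11.3 pos [0.5024 0.2572 0.1182] xang 137.16 q7 0.74 F [-0.33  2.    0.4 ] gap 0.0234 -> shift [-0.011 -0.003  0.001] yaw 0.003
```

```bash
python3 -m handwheel '[0,0,0,0, 0,0,0,0, 0,0,0,0]' 1 40; python3 -m handwheel '[0,0,-0.08,0, 0,0,-0.15,0, 0,0,-0.2,0, 0,0,-0.2,0, 0,0,-0.2,0]'; python3 go.py 0.504 0.2548 0.168 137
```

```text
time_s: 11.55
eef_pos: [0.5024, 0.2571, 0.1182]
ee_rot: [1.147, 2.925, 0.0]
contact_force: [0.6, 0.3, 0.3]
finger_gap: 0.0225
finger_force: 38.9
time_s: 11.97
eef_pos: [0.5024, 0.2572, 0.1683]
ee_rot: [1.147, 2.924, 0.001]
contact_force: [-0.4, -0.1, -3.0]
finger_gap: 0.0231
finger_force: 38.9
t 11.97 pos [0.5024 0.2572 0.1683] xang 137.17 q7 0.69 F [-0.37 -0.14 -2.99] gap 0.0231 -> shift [-0.011 -0.003  0.001] yaw 0.003
```

```bash
python3 -m handwheel '[0,0,0,0, -0.02,0,0,0, -0.04,0,0,0, -0.06,0,0,0, -0.08,0,0,0, -0.1,0,0,0]' 1 15;  python3 -m handwheel '[-0.02,0,0,0, -0.04,0,0,0, -0.06,0,0,0, -0.065,0,0,0, -0.065,0,0,0]'; python3 go.py 0.504 0.2548 0.168 137;  python3 - <<'E'
from h import *
a=imaging.grab_frame("top"); b=imaging.grab_frame("side")
f=lambda i,x,y:cv2.resize(i[y:y+100,x:x+100,::-1],None,fx=4,fy=4,interpolation=cv2.INTER_CUBIC)
cv2.imwrite("pics/p1.png",cv2.hconcat([f(a,190,165),f(b,290,210)]))
E
```

```text
time_s: 12.47
eef_pos: [0.5208, 0.2397, 0.1678]
ee_rot: [-1.147, -2.924, 0.001]
contact_force: [-1.7, 2.1, -3.3]
finger_gap: 0.0222
finger_force: 15.0
time_s: 12.88
eef_pos: [0.5333, 0.2283, 0.1684]
ee_rot: [1.148, 2.923, 0.0]
contact_force: [-0.5, 2.1, -0.8]
finger_gap: 0.0219
finger_force: 15.0
t 12.88 pos [0.5333 0.2283 0.1684] xang 137.11 q7 0.76 F [-0.49  2.14 -0.8 ] gap 0.0219 -> shift [ 0.158 -0.002  0.002] yaw 0.002
```

View pics/p1.png

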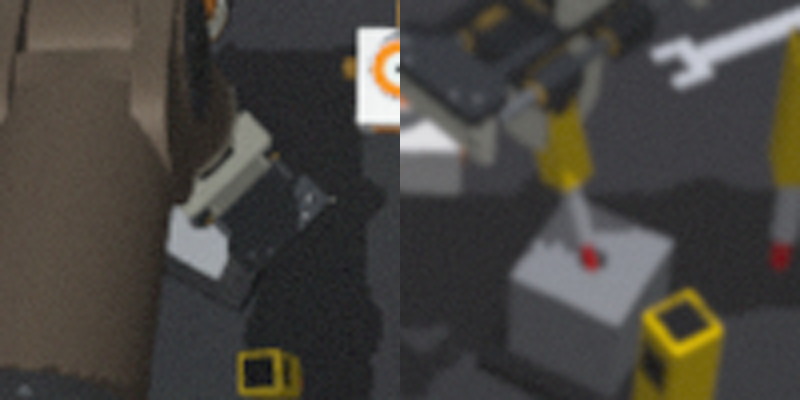

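The side crop shows the probe leaning, with the red tip at (590,258) in the hole's edge. The pivot in the grip works. I'll firm the grip, lift straight up, then travel turning to the pad's axis.

```bash
python3 -m handwheel '[0,0,0,0, 0,0,0,0, 0,0,-0.05,0, 0,0,-0.12,0, 0,0,-0.2,0, 0,0,-0.3,0, 0,0,-0.38,0, 0,0,-0.38,0, 0,0,-0.38,0]' 1 45; python3 go.py 0.545 -0.119 0.26 13
```

```text
time_s: 13.73
eef_pos: [0.5333, 0.2291, 0.2647]
ee_rot: [1.147, 2.923, 0.003]
contact_force: [0.6, 0.1, -2.5]
finger_gap: 0.0216
finger_force: 45.0
t 13.73 pos [0.5333 0.2291 0.2647] xang 137.16 q7 0.68 F [ 0.56  0.12 -2.47] gap 0.0216 -> shift [-0.981 -0.989  0.017] yaw 2.069
```

```bash
python3 -m handwheel '[-0.05,-0.05,0,0.1, -0.15,-0.15,0,0.2, -0.25,-0.25,0,0.3, -0.35,-0.35,0,0.4, -0.45,-0.45,0,0.5, -0.55,-0.55,0,0.6, -0.65,-0.65,0,0.7, -0.75,-0.75,0,0.8, -0.85,-0.85,0,0.9, -0.95,-0.95,0,1]'; python3 go.py 0.545 -0.119 0.26 13
```

```text
time_s: 14.57
eef_pos: [0.5444, -0.1079, 0.2624]
ee_rot: [-2.46, -1.953, 0.001]
contact_force: [-0.2, -0.9, -1.2]
finger_gap: 0.022
finger_force: 45.0
t 14.57 pos [ 0.5444 -0.1079  0.2624] xang 76.89 q7 0.38 F [-0.18 -0.9  -1.2 ] gap 0.022 -> shift [-0.043  0.012  0.009] yaw 1.065
```

```bash
python3 -m handwheel '[0,0,0,0.1, 0,0,0,0.2, 0,0,0,0.3, 0,0,0,0.4, 0,0,0,0.5, 0,0,0,0.6, 0,0,0,0.7, 0,0,0,0.8, 0,0,0,0.9, 0,0,0,1]'; python3 -m handwheel '[0,0,0,0.06, 0,0,0,0.06, 0,0,0,0.06]'; python3 go.py 0.545 -0.119 0.215 13;  python3 - <<'E'
from h import *
a=imaging.grab_frame("top"); b=imaging.grab_frame("side")
f=lambda i,x,y:cv2.resize(i[y:y+100,x:x+100,::-1],None,fx=4,fy=4,interpolation=cv2.INTER_CUBIC)
cv2.imwrite("pics/g1.png",cv2.hconcat([f(a,310,150),f(b,260,100)]))
E
```

```text
time_s: 15.4
eef_pos: [0.5446, -0.1063, 0.2622]
ee_rot: [-3.107, -0.46, 0.003]
contact_force: [-0.5, 0.5, -1.0]
finger_gap: 0.0218
finger_force: 45.0
time_s: 15.65
eef_pos: [0.5448, -0.1064, 0.2625]
ee_rot: [-3.119, -0.374, 0.002]
contact_force: [1.2, 0.2, -1.6]
finger_gap: 0.0218
finger_force: 45.0
t 15.65 pos [ 0.5448 -0.1064  0.2625] xang 13.68 q7 -0.64 F [ 1.17  0.18 -1.61] gap 0.0218 -> shift [-0.011  0.049  0.19 ] yaw 0.011
```

View pics/g1.png

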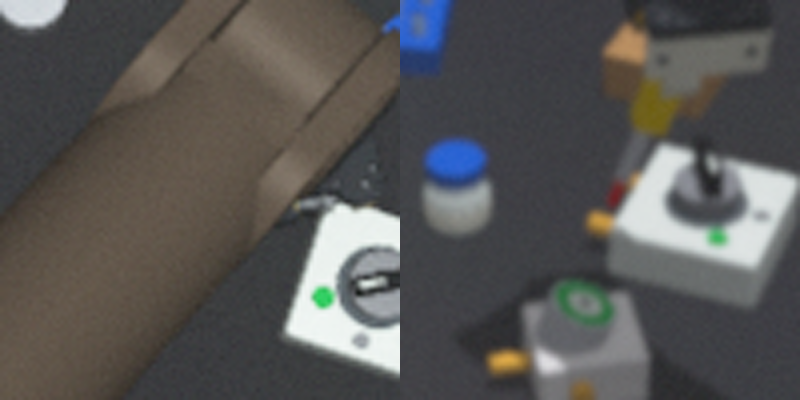

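The side crop shows the tilted probe above the pad: handle bottom at about (652,133), red tip about (616,193), pad dot at (585,302). The top view is blocked by the arm. I'll fit tilt and offset numerically from averaged side frames.

```bash
cat > fit.py <<'E'
from h import *
from scipy.optimize import least_squares
np.set_printoptions(precision=4,suppress=True)
im=np.mean([imaging.grab_frame("side").astype(float) for _ in range(8)],0)
np.save("side_avg.npy",im)
p,R,o=pose(); g=p-.019*R[:,2]
def axis(th,dl,z,s=0):  # probe point at height z on axis; handle leans to -x tool (th>0)
    n=-np.sin(th)*R[:,0]-np.cos(th)*R[:,2]
    return g+dl*R[:,0]+n*(z-.052-s)
x0,y0=(proj("side",axis(.35,0,-.02))-35).astype(int); c=im[y0:y0+70,x0:x0+70]
r,gr,b=c[...,0],c[...,1],c[...,2]
w=np.clip(r-1.0*np.maximum(gr,b)-25,0,None)
yy,xx=np.mgrid[y0:y0+70,x0:x0+70]
near=np.hypot(*(np.stack([xx,yy],-1)-proj("side",axis(.35,0,-.056))).transpose(2,0,1))<9; w=w*near
red=np.array([(w*xx).sum(),(w*yy).sum()])/w.sum()
yl=np.clip(np.minimum(r,gr)-b-30,0,None)*(np.hypot(*(np.stack([xx,yy],-1)-proj("side",axis(.35,0,.015))).transpose(2,0,1))<16)
rows=[]
for i in range(70):
    if yl[i].max()>25: rows.append((y0+i,(yl[i]*xx[i]).sum()/yl[i].sum(),(yl[i]>15).sum(),yl[i].max()))
rows=np.array(rows); print("red",red,w.max(),"px",(w>10).sum()); print(rows)
E
cat fit.py > f1.py; cat >> f1.py <<'E'
for th in(.25,.3,.35,.4,.45): print(th,proj("side",[axis(th,0,z) for z in(.03,.01,0,-.045,-.056,-.067)]).round(1).tolist())
E
python3 f1.py
```

```text
red [312.6376 149.5223] 41.0 px 23
[[121.     321.9572   4.      33.125 ]
 [122.     321.7345   5.      39.875 ]
 [123.     321.6041   6.      41.    ]
 [124.     322.2119   6.      43.    ]
 [125.     323.2604  10.      42.125 ]
 [126.     323.4203  10.      41.625 ]
 [127.     323.0646  11.      43.25  ]
 [128.     322.722   10.      42.5   ]
 [129.     322.4765  10.      41.75  ]
 [130.     322.3743   8.      42.625 ]
 [131.     322.6567   8.      40.5   ]
 [132.     323.2867   4.      28.5   ]]
0.25 [[325.5, 121.6], [323.5, 127.9], [322.4, 130.9], [318.0, 144.5], [316.9, 147.7], [315.9, 150.9]]
0.3 [[325.1, 121.6], [322.7, 127.8], [321.5, 130.8], [316.3, 144.2], [315.1, 147.4], [313.8, 150.6]]
0.35 [[324.7, 121.5], [322.0, 127.6], [320.6, 130.7], [314.6, 144.0], [313.2, 147.1], [311.8, 150.3]]
0.4 [[324.3, 121.4], [321.3, 127.5], [319.7, 130.5], [313.0, 143.6], [311.4, 146.7], [309.8, 149.8]]
0.45 [[324.0, 121.3], [320.6, 127.3], [318.9, 130.2], [311.4, 143.2], [309.6, 146.3], [307.9, 149.3]]
```

```bash
python3 - <<'E'
import numpy as np
im=np.load("side_avg.npy"); np.set_printoptions(linewidth=200)
print("cols 304-324 r-max(g,b)");
for y in range(139,157): print(y,(im[y,305:324,0]-im[y,305:324,1:].max(-1)).astype(int))
print("gray")
for y in range(118,154): print(y,im[y,307:334].mean(-1).astype(int))
E
```

```text
cols 304-324 r-max(g,b)
139 [-4 -5 -3 -4 -4 -4 -4 -4 -4 -4 -5 -6 -6 -6 -4 -4 -4 -4 -6]
140 [-4 -4 -4 -4 -3 -4 -4 -3 -4 -4 -5 -5 -5 -5 -4 -4 -4 -5 -7]
141 [-3 -4 -4 -4 -4 -4 -4 -3 -4 -6 -5 -5 -4 -2 -2 -2 -4 -6 -5]
142 [-4 -4 -4 -4 -3 -4 -4 -4 -4 -4 -5 -4  2  8  8  1 -5 -7 -4]
143 [-3 -5 -4 -4 -4 -4 -4 -3 -2 -2 -3  0 10 20 18  4 -4 -5 -5]
144 [-5 -5 -5 -5 -5 -4 -4  0  6  8  6  9 19 28 20  4 -4 -5 -5]
145 [-4 -5 -5 -5 -4 -4 -2  8 24 31 27 22 25 26 14  0 -4 -5 -5]
146 [-5 -5 -5 -5 -4 -4  0 18 44 56 47 31 24 15  4 -2 -5 -5 -5]
147 [-5 -5 -5 -5 -5 -3  6 30 57 65 51 27 13  3 -3 -4 -5 -5 -5]
148 [-5 -4 -5 -4 -5 -2 13 42 64 63 39 12  1 -3 -4 -5 -5 -5 -5]
149 [-5 -5 -4 -4 -4  0 19 48 66 53 20  0 -4 -7 -5 -5 -5 -5 -5]
150 [-4 -5 -5 -4 -4  0 19 45 54 33  5 -4 -7 -4 -4 -5 -5 -5 -5]
151 [-4 -4 -2  1  2  2 10 27 29 12 -2 -6 -6 -5 -5 -5 -5 -5 -5]
152 [-4  1  9 15 16 14 12 14 10  0 -4 -7 -5 -5 -5 -5 -5 -5 -5]
153 [-2  8 20 30 32 29 25 19  8 -2 -6 -5 -5 -5 -5 -5 -5 -5 -5]
154 [ 0 14 28 40 42 41 39 31 14  0 -7 -5 -5 -5 -5 -5 -5 -5 -5]
155 [ 4 17 31 40 44 44 43 36 16 -1 -5 -5 -5 -5 -5 -5 -5 -6 -5]
156 [
[... 3115 characters left out ...]
130 138 140 132]
148 [ 64  64  63  64  64  65  61  61  69  96 144 190 216 222 223 223 223 220 207 169 122  91  95 112 127 133 131]
149 [ 65  64  64  64  64  64  58  60  78 122 173 209 221 223 224 224 223 219 198 151 103  78  77  91 104 116 120]
150 [ 64  64  64  63  65  63  61  67  98 152 199 218 222 223 224 224 224 218 195 147  99  74  69  75  83  92  99]
151 [ 66  67  67  67  66  66  65  81 127 180 213 222 223 223 224 224 223 220 202 155 108  80  70  69  71  76  80]
152 [ 75  84  86  81  75  72  76 107 158 202 219 223 223 224 224 224 223 221 211 174 128  91  76  71  69  69  71]
153 [ 94 111 114 110 101  95 105 142 187 215 222 223 223 224 224 224 223 222 217 195 155 117  94  82  75  71  70]
```

Using the nozzle and red-tip pixels, the slope is -0.45 px/px, against -0.449 predicted for 0.35 rad. So the tilt is right, with lateral offset about 1 mm. I'll move to a hover 25 mm off the face along the normal.

```bash
python3 go.py 0.5546 -0.1161 0.1863 13.1
```

```text
t 16.15 pos [ 0.5452 -0.1066  0.2632] xang 13.57 q7 -0.65 F [-0.   -0.03 -1.73] gap 0.0212 -> shift [0.027 0.046 0.307] yaw 0.008
```

```bash
python3 -m handwheel '[0,0.01,0.05,0, 0.01,0.03,0.12,0.008, 0.027,0.045,0.2,0.008, 0.027,0.045,0.26,0.008, 0.027,0.045,0.3,0.008, 0.027,0.045,0.307,0.008, 0.027,0.045,0.307,0.008, 0.027,0.045,0.307,0.008]'; cat > st.py <<'E'
from h import *
F=[];P=[]
for _ in range(12):
    imaging.grab_frame("side"); o=env.get_obs(); F.append(o["contact_force"]);P.append(o["eef_pos"])
F=np.array(F);n=np.array([-.333,-.077,.94]);f=F@n
print("t",o["time_s"].round(2),"pos",np.mean(P,0).round(4),"F",F.mean(0).round(2),"along n",f.mean().round(2),"sd",f.std().round(2),"gap",round(o["finger_gap"],4))
E
python3 st.py; python3 go.py 0.5546 -0.1161 0.1863 13.1; python3 - <<'E'
from h import *
im=np.mean([imaging.grab_frame("side").astype(float) for _ in range(6)],0); np.save("h.npy",im)
np.set_printoptions(linewidth=200)
d=(im[...,0]-im[...,1:].max(-1))
x,y=proj("side",[.595,-.108,.105]).astype(int); print(x,y)
for v in range(y-12,y+12): print(v,d[v,x-10:x+11].astype(int))
p,R,o=pose(); g=p-.019*R[:,2]; n=-np.sin(.35)*R[:,0]-np.cos(.35)*R[:,2]
for z in(0,-.045,-.056,-.067): print(z,proj("side",g+n*(z-.052)))
c=im[y-10:y+25,x-20:x+20].mean(-1); 
yy,xx=np.mgrid[0:400,0:640]; print("gray near dot")
for v in range(168,184): print(v,im[v,296:317].mean(-1).astype(int))
E
```

```text
time_s: 16.82
eef_pos: [0.5546, -0.1163, 0.1869]
ee_rot: [3.121, 0.357, 0.001]
contact_force: [0.4, 0.6, -1.7]
finger_gap: 0.022
finger_force: 45.0
t 17.42 pos [ 0.5544 -0.116   0.1865] xang 13.08 q7 -0.57 F [ 0.22 -0.47 -1.93] gap 0.0219 -> shift [0.    0.001 0.001] yaw -0.0
308 165
153 [-4 -6 -5 -5 -4 -5 -5 -2  7 21 30 32 29 25 19 12  5  6  6  5  4]
154 [-5 -4 -5 -5 -5 -4 -4  1 14 29 39 42 42 39 34 23  7  1  0  0 -2]
155 [-5 -4 -4 -5 -5 -4 -4  4 16 30 41 43 44 44 39 25  9 -1 -4 -4 -6]
156 [-4 -5 -5 -5 -5 -5 -4  3 16 28 35 38 40 40 34 20  6 -2 -5 -6 -7]
157 [-6 -5 -5 -5 -5 -5 -4  0  9 20 26 29 31 31 24 11  2 -4 -5 -5 -6]
158 [-4 -5 -5 -5 -4 -4 -4 -3  4 10 15 18 20 17 11  3 -4 -5 -4 -4 -5]
159 [-5 -5 -5 -5 -5 -5 -5 -4 -2  3  6  8  9  6  2 -3 -4 -5 -5 -4 -4]
160 [-5 -5 -4 -5 -4 -4 -5 -5 -4 -3 -1  0  0 -2 -4 -5 -4 -4 -4 -4 -3]
161 [-5 -6 -5 -5 -5 -5 -5 -4 -5 -3 -4 -3 -3 -5 -5 -6 -5 -3 -4 -3 -3]
162 [-5 -5 -5 -4 -5 -5 -5 -4 -4 -4 -3  0 -2 -4 -5 -5 -4 -4 -3 -3 -4]
163 [-5 -5 -5 -5 -5 -6 -5 -5 -4 -4 -3  2  7  3 -1 -3 -4 -3 -4 -3 -3]
164 [-5 -5 -5 -6 -5 -5 -5 -5 -4 -5 -1 10 24 22 10  0 -3 
[... 2118 characters left out ...]
0 126 134 136]
180 [ 99  98  99  99  99  99 100  99  97  92  85  83  83  81  80  88 100 116 129 135 136]
181 [ 99  98  98  99  99  97  98 100 100  97  93  92  92  93  92  97 106 121 132 136 137]
182 [ 97  98  97  99  99  98  98  98  99  98  97  98  99  98  98 101 110 124 134 136 136]
183 [ 98  98  98  98  98  99  99  97  97  98  98  97  98  96  96 102 115 128 135 137 137]Traceback (most recent call last):
  File "st.py", line 6, in <module>
    print("t",o["time_s"].round(2),"pos",np.mean(P,0).round(4),"F",F.mean(0).round(2),"along n",f.mean().round(2),"sd",f.std().round(2),"gap",round(o["finger_gap"],4))
              ^^^^^^^^^^^^^^^^^
AttributeError: 'float' object has no attribute 'round'
```

At hover, the red tip's pixels fit the model with no slip: its end-face centre is near (308.4,169.3). The dot is at about (305.9,175.0). I'll nudge the aim by 2 mm in y and go to 6 mm off the face.

```bash
sed -i 's/o\["time_s"\].round(2)/round(o["time_s"],2)/' st.py; python3 st.py; python3 go.py 0.5604 -0.1166 0.1685 13.1
```

```text
t 18.32 pos [ 0.5544 -0.116   0.1864] F [ 0.2   0.08 -1.29] along n -1.29 sd 0.37 gap 0.0216
t 18.32 pos [ 0.5544 -0.116   0.1864] xang 13.08 q7 -0.57 F [ 0.06  0.29 -1.57] gap 0.0216 -> shift [0.023 0.008 0.072] yaw -0.0
```

```bash
python3 -m handwheel '[0.01,0.004,0.03,0, 0.018,0.007,0.055,0, 0.023,0.008,0.072,0, 0.023,0.008,0.072,0, 0.023,0.008,0.072,0]'; python3 st.py; python3 - <<'E'
from h import *
im=np.mean([imaging.grab_frame("side").astype(float) for _ in range(4)],0); np.save("h2.npy",im)
np.set_printoptions(linewidth=200)
d=(im[...,0]-im[...,1:].max(-1))
for v in range(165,184): print(v,d[v,294:320].astype(int))
p,R,o=pose(); g=p-.019*R[:,2]; n=-np.sin(.35)*R[:,0]-np.cos(.35)*R[:,2]
for z in(-.045,-.056,-.067): print(z,proj("side",g+n*(z-.052)))
E
```

```text
time_s: 18.73
eef_pos: [0.5603, -0.1167, 0.1679]
ee_rot: [3.121, 0.357, -0.002]
contact_force: [0.0, 0.5, -1.2]
finger_gap: 0.0216
finger_force: 45.0
t 19.33 pos [ 0.5605 -0.1167  0.1685] F [-0.18 -0.14 -1.39] along n -1.23 sd 0.53 gap 0.0221
165 [-4 -5 -5 -5 -6 -5 -4 -4 -5 -4 -5 -4 -4 -5 -4 -6 -5 -5 -5 -3 -3 -3 -4 -4 -3 -3]
166 [-5 -5 -4 -4 -4 -5 -4 -4 -5 -4 -4 -4 -4 -5 -4 -5 -5 -6 -5 -3 -4 -4 -3 -3 -4 -4]
167 [-4 -5 -4 -3 -5 -4 -4 -5 -4 -3 -4 -3 -3 -3 -1 -4 -4 -4 -4 -3 -3 -3 -3 -4 -3 -4]
168 [-5 -4 -3 -3 -4 -4 -4 -4 -3 -4 -4 -4  0  3  7  5  0 -2 -4 -3 -3 -3 -3 -3 -3 -3]
169 [ -3  -3  -3  -3  -3  -5  -6 -11 -14 -14 -13  -8   2  18  28  22  10   0  -2  -4  -3  -3  -4  -3  -3  -2]
170 [ -2  -3  -3  -4  -5  -8 -16 -24 -33 -33 -31 -21   0  35  51  42  22   4  -1  -3  -3  -3  -3  -4  -3  -3]
171 [ -2  -3  -3  -4 -10 -23 -32 -43 -49 -47 -44 -33  -1  41  61  47  23   4  -2  -4  -4  -5  -4  -4  -5  -5]
172 [ -3  -3  -3  -5 -15 -33 -51 -58 -50 -41 -38 -27   7  46  52  27   3  -4  -3  -3  -3  -2  -3  -4  -6  -4]
173 [ -3  -3  -4  -5 -18 -39 -60 -56 -36 -25 -20 -10  17  49  38   4 -21 -18  -5 
[... 481 characters left out ...]
  -5  -5  -5  -7 -13 -27 -39 -42 -34 -27 -24 -22 -22 -27 -44 -61 -50 -24  -8  -2  -2  -2  -2  -4]
179 [ -3  -3  -5  -6  -5  -7  -7 -13 -21 -30 -37 -39 -41 -41 -42 -45 -55 -56 -37 -16  -6  -2  -1  -3  -2  -3]
180 [ -4  -5  -5  -5  -5  -7  -5  -7  -8 -15 -22 -31 -39 -43 -44 -45 -45 -37 -21  -8  -4  -2  -2  -2  -3  -3]
181 [ -3  -5  -6  -6  -6  -6  -6  -5  -6  -7  -9 -15 -19 -22 -23 -23 -21 -17  -8  -5  -3  -1  -2  -2  -2  -3]
182 [-4 -6 -5 -7 -6 -6 -5 -6 -6 -4 -5 -6 -7 -7 -8 -7 -6 -5 -5 -2 -3 -3 -2 -2 -2 -3]
183 [-3 -6 -6 -6 -6 -6 -5 -6 -5 -6 -5 -6 -5 -5 -5 -6 -5 -4 -3 -2 -3 -3 -2 -2 -2 -2]
-0.045 [308.95429994 168.04750643]
-0.056 [307.62653507 170.9452297 ]
-0.067 [306.31089637 173.81675059]
```

Still in free space (F along n is -1.2, the same as baseline). Next 9 mm along the axis, about 3 mm past nominal contact.

```bash
python3 -m handwheel '[0.004,0,0.011,0, 0.008,0,0.022,0, 0.010,0,0.028,0, 0.0123,0,0.0338,0, 0.0123,0,0.0338,0, 0.0123,0,0.0338,0]'; python3 st.py; python3 go.py 0.56445 -0.11564 0.1572 13.1
```

```text
time_s: 20.03
eef_pos: [0.5636, -0.116, 0.16]
ee_rot: [3.121, 0.358, 0.0]
contact_force: [-0.7, 0.0, 1.6]
finger_gap: 0.0219
finger_force: 45.0
t 20.63 pos [ 0.5635 -0.116   0.1601] F [-0.29  0.12  1.08] along n 1.1 sd 0.56 gap 0.022
t 20.63 pos [ 0.5636 -0.116   0.16  ] xang 13.08 q7 -0.55 F [-0.48  0.37  1.86] gap 0.022 -> shift [ 0.004 -0.001  0.011] yaw -0.0
```

Contact: the 2.35 N rise means about 3.9 mm in. I'll add 2.2 mm and take the last picture.

```bash
python3 -m handwheel '[0.002,0,0.005,0, 0.003,0,0.0083,0, 0.003,0,0.0083,0, 0.003,0,0.0083,0]'; python3 st.py; python3 - <<'E'
from h import *
im=np.mean([imaging.grab_frame("side").astype(float) for _ in range(10)],0); np.save("h3.npy",im)
h0=np.load("h.npy")
f=lambda i:cv2.resize(np.clip(i[145:190,285:330,::-1]*1.5,0,255).astype(np.uint8),None,fx=8.8,fy=8.8,interpolation=cv2.INTER_CUBIC)
cv2.imwrite("pics/fin.png",cv2.hconcat([f(im),f(h0)]))
p,R,o=pose(); g=p-.019*R[:,2]; n=-np.sin(.35)*R[:,0]-np.cos(.35)*R[:,2]
for z in(0,-.045,-.061): print(z,g+n*(z-.052),(proj("side",g+n*(z-.052))+.5-[285,145])*8.8-.5)
E
```

```text
time_s: 20.97
eef_pos: [0.5643, -0.1158, 0.1579]
ee_rot: [3.121, 0.358, 0.0]
contact_force: [-0.9, -0.3, 1.9]
finger_gap: 0.0218
finger_force: 45.0
t 21.57 pos [ 0.5643 -0.1158  0.1579] F [-0.04 -0.16  2.04] along n 1.95 sd 0.5 gap 0.0217
0 [ 0.5816152  -0.11175957  0.12805087] [251.2099823  126.75085146]
-0.045 [ 0.59664805 -0.10827025  0.08577986] [202.72751028 232.52632891]
-0.061 [ 0.60199306 -0.1070296   0.07075017] [185.92412517 269.19610839]
```

View pics/fin.png

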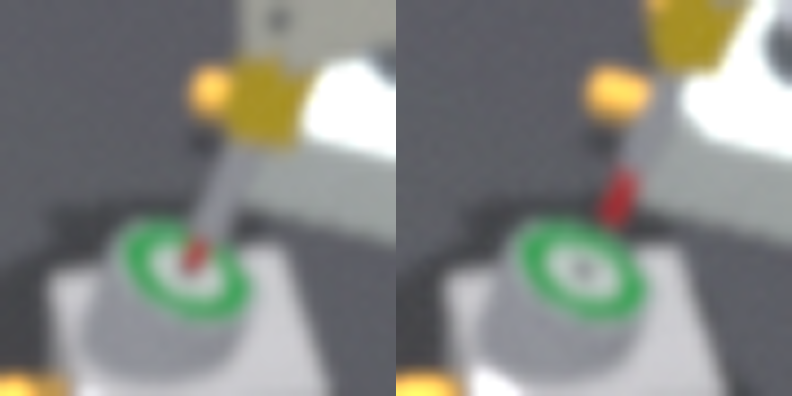

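In the left (final) crop, the red tip's end at about (187,270) covers the spot where the black dot was at hover, (186,268) in the right crop. The tip is about half in, at 3.2 N, and the nozzle line agrees with a 20° tilt. Handing in.

```bash
python3 -c "
from bench import env
print(env.close_job())"
```

```text
the job is handed in; nothing more can be done
None
```

The job is handed in at about 22 s: the knob is at the green dot and sprung back up, and the probe is held on the green pad's dot, square to the face. The spring force of about 3.2 N puts the tip about 6 mm in, half its travel; no verdict came back.

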